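# Lock the sharpening jig with its push-and-turn key

## Task

The sharpening jig's T-handled key is standing up, unlocked, in its round lock. Press it down lightly and turn it gently back and forth until you feel the hidden notches let it through, then push it down and turn it on until it is locked and stays down by itself when you let go. Never force the key or the lock, and leave the other things on the bench where they are.

Things in the scene. Friction and masses are not known exactly. Their poses are not given: they have to be found in the camera images.
- lock: The jig, fixed: aluminium foot plate 100 x 200 x 10 mm with an upright round lock housing (72 mm across, rim 80 mm above the bench, bore 46 mm) and, 118 mm to its +y side, a brass column 115 mm tall with a flat bar 150 mm long. Origin: on the housing's axis at bench height; z up.
- lock_ring (a point): On the housing's axis, 42 mm above the bench: top face of a steel ring 6 mm thick, unseen in the bore. Its three notches, 13 mm wide, 120 degrees apart, stand at an unknown angle, not shown by this frame. Gentle turning does not move it (only over 0.3 Nm drags it round). Pressed down it gives way after 2 N, at 1.5 N/mm, for 4 mm, then is solid; upward it is solid.
- lock_plunger (a point): On the housing's axis, 48 mm above the bench: where the top of the spring plunger under the key stands at the start (this point stays there). It pushes the key up with 3 N, and 0.15 N more per mm it is pressed; it bottoms 25 mm down.
- key: Loose T-key, 0.16 kg: steel stem 14 mm across with three lugs at its foot, a brass collar (43 mm across, 10 mm thick, underside 20 mm above the foot, 1.5 mm play all round in the bore) and a crossbar on top. Origin: centre of the foot; z up the stem; x along the crossbar. Starts upright, foot 48 mm above the bench; left unlocked it springs back there.
- key_foot (a point): Centre of the foot; axes as the key's. Lugs: 6 mm thick, 7 mm wide, reaching 20.5 mm out, 120 degrees apart, one along +x. Pressed 6 mm they meet the ring; within about 0.15 rad of the notches (always some place within 60 degrees of the start) they pass. Pressed 19 to 23 mm the key turns about 45 degrees either way to a stop; let go there, it rises to stand locked, foot 30 mm above the bench.
- key_bar (a point): Middle of the key's crossbar, 85 mm above the stem's foot; axes as the key's. The bar is 70 mm along x, 14 mm wide along y and 14 mm high; starts 133 mm above the bench, 115 mm when locked.
- clamp: Bystander: small steel C-clamp lying flat, about 65 x 110 x 16 mm; origin under its frame.
- block: Bystander: aluminium block 36 x 36 x 30 mm with a bored hole; origin at the centre of its underside.
- screwdriver: Bystander: screwdriver with a wooden handle lying on the bench along its own x axis, about 200 mm long and 30 mm thick.
Not all that is in view belongs to the job. Several things have the shape of the key; the one meant has the colours described above.

How it is judged:
By the outcome, as a careful person would: the job done as asked, in the order asked, and still so for the second after the job is handed in, with the robot touching nothing.
It also fails if it takes over 51 s, if anything falls off the work surface, if the arm or the gripper's body presses on something with over 40 N, if the wrist force passes 120 N, or if a joint passes its speed limit or range.

## Robot

A 6-joint arm with a two-finger parallel gripper is mounted at the origin on the work surface. World frame = base frame: x ahead of the robot, y to its left, z up, the work surface at z = 0. Lengths are in mm, angles in rad, forces in N, time in s.
With the tool pointing down it reaches from about 350 to 925 mm from the base axis. Payload 6.4 kg.
Tool frame: the origin (TCP) lies on the centre line of the jaws, within the pads' length; the fingertips stand arm.nose_length ahead of it and the grasp point (between the pads) lies 11 mm behind it (arm.nose_length is the distance from the TCP to the fingertips, in mm); x points along the fingers, y is the direction in which the jaws open and shut, and the axes are right-handed (so a half turn about x gives the same grasp; the last joint's range is limited). The gripper opens to 85 mm and grips with 20 to 120 N. Pads are 22 mm wide; open, the fingers measure 114 mm over their backs; the gripper's body (76 mm by 85 mm) begins 54 mm behind the grasp point. The pads swing forward as they close: fully open they stand 13 mm farther back than shut.
Start: joints at [-1.305, 0.245, 1.558, -0, 1.339, -0.174], TCP at [276.749, -588.153, 239.29] pointing down, gripper open.
Joint ranges: [-3.13, 3.13], [-1.02, 2.26], [0.13, 2.54], [-0.95, 4.09], [0.21, 2.88], [-2.74, 2.74]. Speed limits (rad/s): [2.57, 2.57, 3.14, 3.14, 3.14, 3.14].

## Interface

Orientations are given as [roll, pitch, yaw] about the fixed x, y, z axes, in that order (R = Rz(yaw) Ry(pitch) Rx(roll)).
In Python, from workcell import arm gives the robot as it stands. The module is installed in compiled form; this text tells all that it offers.
- The arm moves only by the shell command python3 -m inch 'ROWS' [FORCE]. ROWS is a JSON object of lists of equal length, an entry for each row: "hand": the opening, from -1 (shut) to 1 (fully open), so that 0 is half open; "offset": the shift along the tool's x, y, z in units of 40 mm (1.0 is 40 mm), a list of three; "twist": the turn about the tool's x in degrees. In form: {"hand": [hand, ...], "offset": [[x, y, z], ...], "twist": [twist, ...]}. A call has 1 to 20 rows; each row is the pose to reach, as a shift and turn from the pose commanded when the call began, along the tool's axes at that moment; what a row does not reach only later rows make up. A row lasts 1/8 s, in which the tool goes at most 62.5 mm and 10.7 degrees, less where a joint would pass 70% of its speed; a pose out of reach is approached as far as the arm can. A call with a gripper value outside its range is refused whole. The fingers move at their own pace and stop on an object; FORCE is the grip in N (left out, the last holds). Time passes only in rows, so rows that repeat a pose let the fingers close. It gives the time, the measured TCP pose, the force and the opening at its end, in the units of the state.
- arm.read_state(): the state, without advancing time (a new reading comes with each control period).
- arm.capture(name): name is "side" or "top"; returns a dict with "img" (384x512x3 uint8, red, green, blue), "depth" (384x512 float32, mm along the optical axis (not along the pixel's ray), 0 where there is no reading), "intrinsics" (3x3 intrinsics, pixels), "camera_from_world" (4x4, takes a point from world to camera coordinates). Camera axes: x right, y up, looking along -z (the intrinsics and any distortion apply to the point x, -y, -z); pixel columns grow to the right and rows downward; lengths in mm; the calibration is good to about 2 mm. A picture is of the moment at which its call begins.
- arm.job_done(): hands the job in, once; it reports no verdict.
The state is a dict: "time_s": time; "joint_pos": joint angles; "joint_vel": joint speeds; "tau": joint torques, N m; "tool_pos": TCP position; "eef_rot": TCP orientation; "ft_force": force on the tool from outside, world axes, zero at the start; "wrist_torque": the same for the moment, N m; "opening": finger opening in mm.
Only numpy, scipy, OpenCV 4.12 (cv2) and the standard library are available. Lean on these libraries where they do the work, as an engineer would, in place of code of your own. Each camera call takes 0.05 s, during which the arm holds its last target.

## Working session

There is one attempt and no reset: what is moved stays moved. The work goes in short steps, Python scripts to look and compute and a shell command to move; the robot and the scene stay as the last step left them, time stands still between calls to the robot, and variables do not carry over. Pictures are saved under pics/ and viewed, and the job is handed in when it is done.

```bash
mkdir -p pics
cat > h.py <<'E'
import numpy as np, cv2, pickle
from workcell import arm
def snap(n,tag):
    c=arm.capture(n); cv2.imwrite(f'pics/{tag}.png',c['img'][:,:,::-1]); pickle.dump(c,open(f'{tag}.pkl','wb')); return c
def ray(c,u,v):
    K=np.array(c['intrinsics']);T=np.array(c['camera_from_world'])
    d=np.array([(u-K[0,2])/K[0,0],-(v-K[1,2])/K[1,1],-1.0])
    R=T[:3,:3];o=-R.T@T[:3,3];return o,R.T@d
def onz(c,u,v,z):
    o,d=ray(c,u,v);return o+d*(z-o[2])/d[2]
def bydepth(c,u,v):
    o,d=ray(c,u,v);return o+d*c['depth'][int(v),int(u)]
E
python3 - <<'E'
from h import *
for n in('top','side'):
    c=snap(n,n+'0');print(c.keys(),c['intrinsics'],np.round(c['camera_from_world'],3))
print(arm.read_state(),arm.nose_length)
E
```

```text
dict_keys(['img', 'depth', 'intrinsics', 'camera_from_world']) [[430.58793468   0.         258.30287886]
 [  0.         430.58793468 194.00641739]
 [  0.           0.           1.        ]] [[-2.40000e-02 -1.00000e+00  1.00000e-03  9.01780e+01]
 [ 9.75000e-01 -2.30000e-02  2.21000e-01 -5.52052e+02]
 [-2.20000e-01  6.00000e-03  9.75000e-01 -8.97597e+02]
 [ 0.00000e+00  0.00000e+00  0.00000e+00  1.00000e+00]]
dict_keys(['img', 'depth', 'intrinsics', 'camera_from_world']) [[396.62960463   0.         256.02580447]
 [  0.         396.62960463 192.93854587]
 [  0.           0.           1.        ]] [[ 9.95000e-01 -9.80000e-02 -7.00000e-03 -5.16459e+02]
 [ 7.80000e-02  7.41000e-01  6.66000e-01 -1.69809e+02]
 [-6.00000e-02 -6.64000e-01  7.46000e-01 -8.31739e+02]
 [ 0.00000e+00  0.00000e+00  0.00000e+00  1.00000e+00]]
{'time_s': 0.1, 'joint_pos': array([-1.30509197e+00,  2.45752660e-01,  1.55889476e+00, -7.34842624e-06,
        1.33868692e+00, -1.74087546e-01]), 'joint_vel': array([-0.00181379, -0.00199479, -0.00254217,  0.0001752 ,  0.0015609 ,
       -0.00068861]), 'tau': array([ 2.07449964e-03, -4.30673897e+01, -3.27128291e+01,  3.14500852e-06,
        2.88517047e-03, -1.41324537e-05]), 'tool_pos': array([ 276.61998113, -587.6657049 ,  238.28368309]), 'eef_rot': array([-1.74077959,  1.56905462,  1.84060666]), 'ft_force': array([-0.93297723,  0.71060756, -0.11152073]), 'wrist_torque': array([-0.00414041,  0.04514854,  0.01186228]), 'opening': 85.34448142602913} 8.0
```

View pics/top0.png

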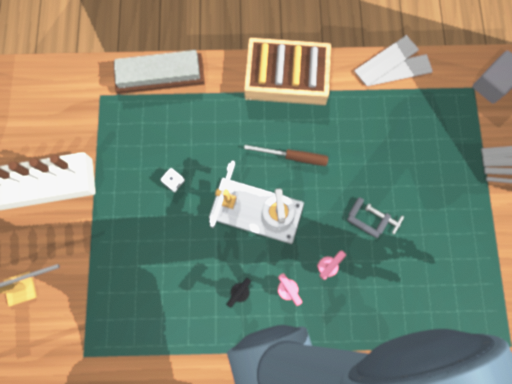

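View pics/side0.png

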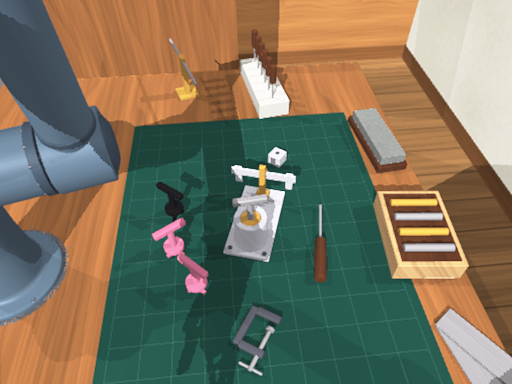

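Candidates for the key in the top view are the steel/brass one in the housing (280,207), a black one (240,292), and two pink ones (289,290) and (330,266). Only the first has a steel stem with a brass collar and stands in the lock. I'll confirm it with a crop.

Run:
```python
import cv2,numpy as np
a=cv2.imread('pics/top0.png')[165:255,195:315];b=cv2.imread('pics/side0.png')[150:265,210:310]
cv2.imwrite('pics/crop0.png',np.hstack([cv2.resize(a,(460,345),interpolation=2),cv2.resize(b,(300,345),interpolation=2)]))
```

```text
(no output)
```

View pics/crop0.png

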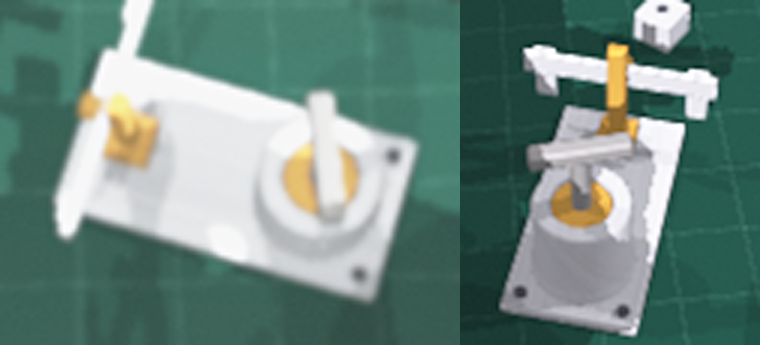

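The crop shows the steel crossbar over the brass collar in the housing, so this is the right key. Next I'll measure the bar and the housing.

```bash
cat >> h.py <<'E'
def cloud(c):
    K=np.array(c['intrinsics']);T=np.array(c['camera_from_world']);d=c['depth'].astype(float)
    v,u=np.mgrid[:384,:512]
    p=np.stack([(u-K[0,2])/K[0,0]*d,-(v-K[1,2])/K[1,1]*d,-d],-1)
    P=(p-T[:3,3])@T[:3,:3]; P[d==0]=np.nan; return P
def bar(c,zlo,zhi,cen=None,rad=45):
    P=cloud(c)
    m=(P[...,2]>zlo)&(P[...,2]<zhi)
    if cen is not None: m&=np.hypot(P[...,0]-cen[0],P[...,1]-cen[1])<rad
    return P[m],m
E
python3 - <<'E'
from h import *
for n in('top','side'):
    c=pickle.load(open(n+'0.pkl','rb'))
    P=cloud(c)
    # rough centre by z plane
    uv={'top':(280,206),'side':(253,200)}[n]
    cen=onz(c,*uv,140);print(n,cen,bydepth(c,*uv))
    q,m=bar(c,128,150,cen,50)
    r=cv2.minAreaRect(q[:,:2].astype(np.float32));print('bar',len(q),r,np.median(q[:,2]),q[:,2].max(), q.mean(0))
    w=np.linalg.eigh(np.cov(q[:,:2].T))[1][:,1];print('yaw',np.degrees(np.arctan2(w[1],w[0]))%180)
    h,m=bar(c,74,86,cen,60)
    e=h[:,:2].astype(np.float32);A=np.c_[2*e,np.ones(len(e))]
    print('rim',len(h),cv2.minEnclosingCircle(e),np.median(h[:,2]))
    f,m=bar(c,5,15,cen,190); print('plate',cv2.minAreaRect(f[:,:2].astype(np.float32)),np.median(f[:,2]))
E
```

```text
top [510.33375688  34.21890772 140.        ] [510.54806924  34.15707116 138.90527305]
bar 239 ((510.63702392578125, 34.47425079345703), (68.95812225341797, 14.187851905822754), 4.507352828979492) 140.19629131768602 144.55843552562933 [509.90515974  34.91996267 139.8905357 ]
yaw 4.54289738083574
rim 610 ((510.8782958984375, 34.86016082763672), 36.16812515258789) 79.83327106795414
plate ((513.1482543945312, 35.827972412109375), (366.54852294921875, 368.97039794921875), 48.40180206298828) 10.216404229114444
side [516.97678785  30.140051   140.        ] [517.08965677  31.5695132  138.33781862]
bar 300 ((511.5950012207031, 35.281070709228516), (69.6208267211914, 16.117387771606445), 5.1514434814453125) 139.5526067871819 143.7866120457604 [511.14788591  33.23198424 138.09791963]
yaw 4.6131395701548
rim 668 ((511.57379150390625, 34.82225036621094), 36.06425476074219) 80.00539461881277
plate ((516.5440673828125, 21.845367431640625), (363.123779296875, 357.80828857421875), 76.8050308227539) 10.98668559680257
```

```bash
cat >> h.py <<'E'
from scipy.spatial.transform import Rotation as Ro
def toolR(s): return Ro.from_euler('xyz',s['eef_rot']).as_matrix()
def plan(target,baryaw):
    s=arm.read_state();R=toolR(s)
    print('tool axes x,y,z rows\n',np.round(R.T,4)); print('pos',s['tool_pos'])
    off=R.T@(np.array(target)-s['tool_pos'])/40
    ty=np.degrees(np.arctan2(R[1,1],R[0,1]))
    # twist + about tool x (down) = - about world z
    t=ty-(baryaw+90); print('offset',np.round(off,4),'twist',(t+90)%180-90, 'q',np.round(s['joint_pos'],3))
def st():
    s=arm.read_state();print(round(s['time_s'],2),np.round(s['tool_pos'],1),'F',np.round(s['ft_force'],2),'M',np.round(s['wrist_torque'],3),'op',round(s['opening'],1),'q6',s['joint_pos'][5])
E
python3 - <<'E'
from h import *
plan([511,34.9,239],4.6)
E
```

```text
tool axes x,y,z rows
 [[-5.000e-04  1.700e-03 -1.000e+00]
 [ 4.258e-01 -9.048e-01 -1.700e-03]
 [-9.048e-01 -4.258e-01 -3.000e-04]]
pos [ 276.61998113 -587.6657049   238.28368309]
offset [ 5.50000e-03 -1.15884e+01 -1.19284e+01] twist 20.598331569493382 q [-1.305  0.246  1.559 -0.     1.339 -0.174]
```

```bash
python3 -m inch '{"hand":[0,0,0,0,0,0,0,0,0,0,0,0,0,0,0,0],"offset":[[0,-1.5,-1.55],[0,-3,-3.09],[0,-4.5,-4.63],[0,-6,-6.18],[0,-7.5,-7.72],[0,-9,-9.26],[0,-10.2,-10.5],[0,-11,-11.32],[0,-11.59,-11.93],[0,-11.59,-11.93],[0,-11.59,-11.93],[0,-11.59,-11.93],[0,-11.59,-11.93],[0,-11.59,-11.93],[0,-11.59,-11.93],[0,-11.59,-11.93]],"twist":[2,4,6,8,10,12,14,16,18,20.6,20.6,20.6,20.6,20.6,20.6,20.6]}' 25
python3 - <<'E'
from h import *
st();plan([511,34.9,122],4.6)
E
```

```text
time_s: 2.1
tool_pos: [511.1, 33.9, 239.4]
eef_rot: [2.574, 1.571, -0.488]
ft_force: [-1.2, 0.4, 0.2]
opening: 42.9
2.1 [511.1  33.9 239.4] F [-1.24  0.42  0.24] M [ 0.019 -0.005 -0.032] op 42.9 q6 1.3362442547288265
tool axes x,y,z rows
 [[ 2.000e-04 -1.000e-04 -1.000e+00]
 [ 7.910e-02 -9.969e-01  1.000e-04]
 [-9.969e-01 -7.910e-02 -2.000e-04]]
pos [511.10517888  33.90324088 239.37265011]
offset [ 2.9343e+00 -2.5300e-02  1.1000e-03] twist -0.0622400131940708 q [-0.155 -0.082  1.906 -0.     1.318  1.336]
```

```bash
python3 -m inch '{"hand":[0,0,0,0,0,0,0],"offset":[[0.7,-0.02,0],[1.4,-0.02,0],[2,-0.02,0],[2.5,-0.02,0],[2.8,-0.02,0],[2.93,-0.02,0],[2.93,-0.02,0]],"twist":[0,0,0,0,0,0,0]}'
python3 - <<'E'
from h import *
st()
c=snap('side','side1');cv2.imwrite('pics/c1.png',cv2.resize(c['img'][110:270,180:340,::-1],(640,640),interpolation=2))
E
```

```text
time_s: 2.98
tool_pos: [511.3, 35.2, 122.3]
eef_rot: [2.852, 1.571, -0.209]
ft_force: [0.5, -0.4, 0.7]
opening: 42.4
2.98 [511.3  35.2 122.3] F [ 0.51 -0.37  0.69] M [ 0.014 -0.035 -0.043] op 42.4 q6 1.3378435124792956
```

View pics/c1.png

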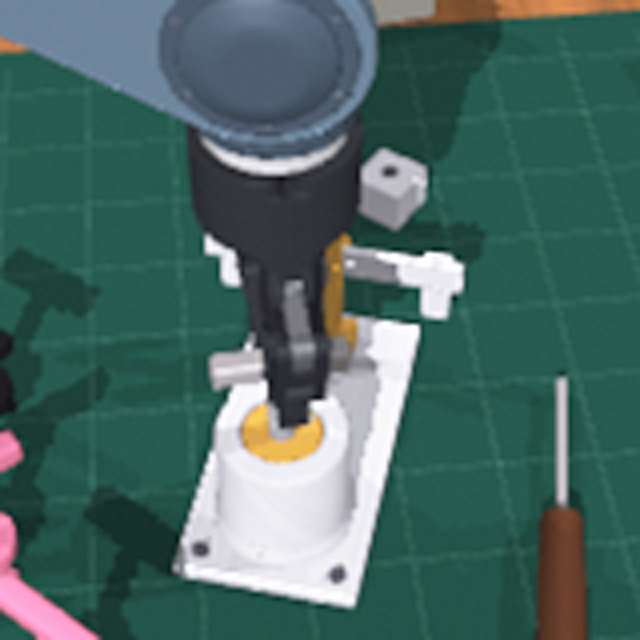

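The crop shows the jaws straddling the bar above the housing, clear of the column. I'll close gently.

```bash
python3 -m inch '{"hand":[-0.3,-0.5,-0.7,-0.8,-0.8,-0.8],"offset":[[0,0,0],[0,0,0],[0,0,0],[0,0,0],[0,0,0],[0,0,0]],"twist":[0,0,0,0,0,0]}' 30
python3 -c "from h import *;st()"
```

```text
time_s: 3.78
tool_pos: [511.3, 35.4, 122.2]
eef_rot: [-2.978, 1.57, 0.243]
ft_force: [0.6, 1.3, 1.1]
opening: 13.6
3.77 [511.3  35.4 122.2] F [0.61 1.27 1.1 ] M [ 0.167 -0.172 -0.027] op 13.6 q6 1.337894919981779
```

```bash
python3 -m inch '{"hand":[-0.8,-0.8,-0.8,-0.8],"offset":[[0.05,0,0],[0.1,0,0],[0.125,0,0],[0.125,0,0]],"twist":[0,0,0,0]}'
python3 -c "from h import *;st()"
python3 -m inch '{"hand":[-0.8,-0.8,-0.8,-0.8],"offset":[[0.02,0,0],[0.04,0,0],[0.065,0,0],[0.065,0,0]],"twist":[0,0,0,0]}'
python3 -c "from h import *;st()"
```

```text
time_s: 4.28
tool_pos: [511.2, 35.3, 117.1]
eef_rot: [-3.018, 1.571, 0.204]
ft_force: [1.4, 0.8, 1.4]
opening: 13.6
4.28 [511.2  35.3 117.1] F [1.43 0.83 1.36] M [ 0.241 -0.172  0.011] op 13.6 q6 1.3378808424076145
time_s: 4.78
tool_pos: [511.2, 35.3, 114.5]
eef_rot: [-3.019, 1.571, 0.203]
ft_force: [0.4, 1.2, 3.3]
opening: 13.6
4.78 [511.2  35.3 114.5] F [0.45 1.18 3.35] M [ 0.256 -0.171 -0.033] op 13.6 q6 1.337910906814911
```

```bash
python3 -m inch '{"hand":[-0.8,-0.8,-0.8],"offset":[[0.02,0,0],[0.025,0,0],[0.025,0,0]],"twist":[0,0,0]}'
python3 -c "from h import *;st()"
python3 - <<'E'
from h import *
c=snap('side','side2');cv2.imwrite('pics/c2.png',cv2.resize(c['img'][110:270,180:340,::-1],(640,640),interpolation=2))
q,m=bar(c,115,142,(511,35),40);print(len(q),q[:,2].max())
st()
E
```

```text
time_s: 5.15
tool_pos: [511.2, 35.3, 113.6]
eef_rot: [3.137, 1.571, 0.076]
ft_force: [0.4, 0.5, 2.5]
opening: 13.6
5.15 [511.2  35.3 113.6] F [0.42 0.5  2.51] M [ 0.269 -0.228  0.016] op 13.6 q6 1.337894625931377
209 139.89234955886567
5.2 [511.2  35.3 113.5] F [0.64 0.65 2.73] M [ 0.241 -0.205  0.015] op 13.5 q6 1.3379449387099565
```

View pics/c2.png

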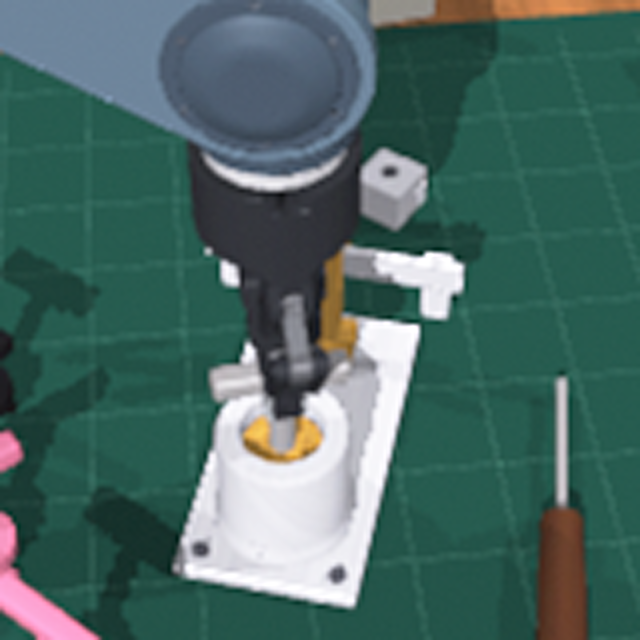

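The crop shows the bar and the collar lower in the bore than before. I'll measure how far the bar end dropped.

```bash
cat >> h.py <<'E'
def barend(c,lo=95,yc=34.9,xc=511):
    P=cloud(c); m=(P[...,0]<xc-18)&(P[...,0]>xc-34)&(abs(P[...,1]-yc)<12)&(P[...,2]>lo)&(P[...,2]<150)
    q=P[m]; return len(q),np.round(np.percentile(q[:,2],[10,50,90,98]),1)
E
python3 - <<'E'
from h import *
for n in('side0','side1','side2'): print(barend(pickle.load(open(n+'.pkl','rb'))))
E
```

```text
(72, array([131.4, 139.7, 141.6, 142.4]))
(72, array([131.1, 139.9, 141.7, 142.6]))
(69, array([122.6, 130.3, 133.1, 133.5]))
```

```bash
python3 -m inch '{"hand":[-0.8,-0.8,-0.8],"offset":[[0.015,0,0],[0.025,0,0],[0.025,0,0]],"twist":[0,0,0]}'
python3 -c "from h import *;st()"; python3 -m inch '{"hand":[-0.8],"offset":[[0,0,0]],"twist":[0]}'
```

```text
time_s: 5.58
tool_pos: [511.1, 35.3, 112.5]
eef_rot: [2.989, 1.571, -0.072]
ft_force: [1.3, 1.3, 2.8]
opening: 13.6
5.58 [511.1  35.3 112.5] F [1.32 1.32 2.8 ] M [ 0.244 -0.221 -0.01 ] op 13.6 q6 1.3379109101853253
time_s: 5.7
tool_pos: [511.2, 35.3, 112.5]
eef_rot: [2.984, 1.571, -0.077]
ft_force: [0.7, 1.6, 2.7]
opening: 13.4
```

```bash
python3 -m inch '{"hand":[-0.8,-0.8,-0.8,-0.8],"offset":[[0.02,0,0],[0.04,0,0],[0.05,0,0],[0.05,0,0]],"twist":[0,0,0,0]}'
python3 - <<'E'
from h import *
st();c=snap('side','side3');print(barend(c))
E
```

```text
time_s: 6.2
tool_pos: [511.1, 35.3, 110.5]
eef_rot: [-2.37, 1.571, 0.852]
ft_force: [1.5, 1.6, 3.5]
opening: 13.2
6.2 [511.1  35.3 110.5] F [1.45 1.6  3.48] M [ 0.251 -0.237 -0.012] op 13.2 q6 1.3379431703991793
(68, array([119.7, 127.7, 129.9, 130.5]))
```

```bash
python3 -m inch '{"hand":[-0.8,-0.8,-0.8,-0.8],"offset":[[0.03,0,0],[0.06,0,0],[0.09,0,0],[0.1,0,0]],"twist":[0,0,0,0]}'
python3 -c "from h import *;st()"; python3 -m inch '{"hand":[-0.8,-0.8,-0.8,-0.8],"offset":[[0.03,0,0],[0.06,0,0],[0.08,0,0],[0.08,0,0]],"twist":[0,0,0,0]}'
python3 -c "from h import *;st();print(barend(snap('side','side4')))"
```

```text
time_s: 6.75
tool_pos: [511.2, 35.3, 106.5]
eef_rot: [3.113, 1.571, 0.052]
ft_force: [1.1, 0.7, 4.7]
opening: 13.4
6.75 [511.2  35.3 106.5] F [1.12 0.66 4.66] M [ 0.222 -0.259  0.018] op 13.4 q6 1.3378868145448883
time_s: 7.25
tool_pos: [511.2, 35.3, 103.3]
eef_rot: [2.999, 1.571, -0.062]
ft_force: [1.4, 1.6, 4.6]
opening: 13.5
7.25 [511.2  35.3 103.3] F [1.35 1.59 4.56] M [ 0.221 -0.195  0.014] op 13.5 q6 1.3379148491801238
(67, array([113.3, 119.7, 122.3, 123.8]))
```

```bash
python3 -m inch '{"hand":[-0.8,-0.8,-0.8,-0.8,-0.8,-0.8],"offset":[[0.03,0,0],[0.04,0,0],[0.04,0,0],[0.04,0,0],[0.04,0,0],[0.04,0,0]],"twist":[0,0,-2,-4,-6,-6]}'
python3 -c "from h import *;st()"
```

```text
time_s: 8.05
tool_pos: [511.0, 35.2, 101.7]
eef_rot: [0.314, 1.571, -2.642]
ft_force: [-0.4, 1.0, 4.4]
opening: 13.3
8.05 [511.   35.2 101.7] F [-0.39  1.05  4.43] M [ 0.03  -0.055  0.032] op 13.3 q6 1.2327706695293221
```

```bash
python3 -m inch '{"hand":[-0.8,-0.8,-0.8,-0.8,-0.8,-0.8,-0.8,-0.8],"offset":[[0,0,0],[0,0,0],[0,0,0],[0,0,0],[0,0,0],[0,0,0],[0,0,0],[0,0,0]],"twist":[-2.5,-5,-7.5,-10,-12.5,-15,-17,-17]}'
python3 -c "from h import *;st()"; python3 -m inch '{"hand":[-0.8,-0.8,-0.8,-0.8,-0.8,-0.8],"offset":[[0,0,0],[0,0,0],[0,0,0],[0,0,0],[0,0,0],[0,0,0]],"twist":[-2.5,-5,-7.5,-10,-12,-12]}'
python3 -c "from h import *;st()"
```

```text
time_s: 9.05
tool_pos: [511.0, 35.2, 101.7]
eef_rot: [0.03, 1.57, -2.63]
ft_force: [0.6, 0.8, 4.5]
opening: 13.5
9.05 [511.   35.2 101.7] F [0.62 0.77 4.48] M [-0.044 -0.056 -0.003] op 13.5 q6 0.9366135209004756
time_s: 9.8
tool_pos: [511.1, 35.5, 101.6]
eef_rot: [-2.177, 1.57, 1.654]
ft_force: [0.2, 2.1, 3.6]
opening: 13.5
9.8 [511.1  35.5 101.6] F [0.17 2.15 3.56] M [ 0.424 -0.104 -0.309] op 13.5 q6 0.7276208630734341
```

```bash
python3 -m inch '{"hand":[-0.8,-0.8],"offset":[[0,0,0],[0,0,0]],"twist":[1.5,1.5]}'
python3 - <<'E'
from h import *
st()
for n in('side','top'):
    c=snap(n,n+'5')
    P=cloud(c);m=(P[...,2]>108)&(P[...,2]<130)&(np.hypot(P[...,0]-511,P[...,1]-35)<42)
    print(n,m.sum())
    o=c['img'][:,:,::-1]; o=o[110:270,180:340] if n=='side' else o[140:260,210:330]
    cv2.imwrite(f'pics/c5{n}.png',cv2.resize(o,(500,500),interpolation=2))
a=np.hstack([cv2.imread('pics/c5side.png'),cv2.imread('pics/c5top.png')]);cv2.imwrite('pics/c5.png',cv2.resize(a,(800,400)))
E
```

```text
time_s: 10.05
tool_pos: [511.1, 35.4, 101.7]
eef_rot: [-1.8, 1.571, 2.006]
ft_force: [0.4, 2.6, 3.9]
opening: 13.7
10.05 [511.1  35.4 101.7] F [0.39 2.61 3.9 ] M [ 0.511 -0.105 -0.107] op 13.7 q6 0.753577445005629
side 209
top 0
```

View pics/c5.png

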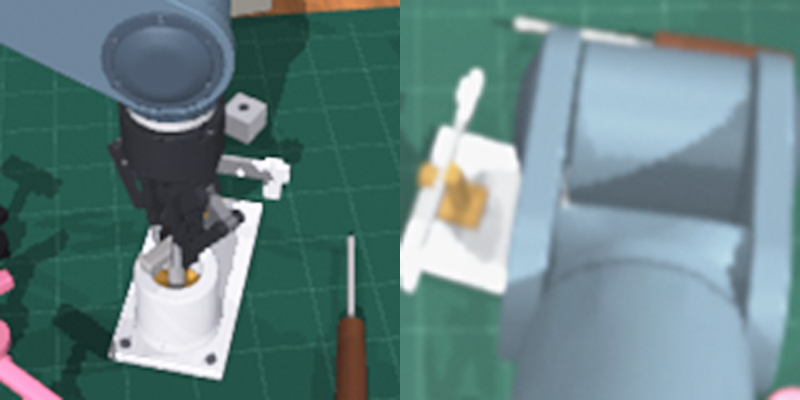

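```bash
python3 -m inch '{"hand":[-0.8,-0.8,-0.8,-0.8],"offset":[[-0.02,0,0],[-0.04,0,0],[-0.06,0,0],[-0.06,0,0]],"twist":[0,0,0,0]}'
python3 -c "from h import *;st();print(barend(snap('side','side6'),lo=95))"
```

```text
time_s: 10.65
tool_pos: [510.9, 35.4, 104.0]
eef_rot: [-1.066, 1.57, 2.74]
ft_force: [1.7, 2.8, 1.5]
opening: 13.4
10.65 [510.9  35.4 104. ] F [1.74 2.81 1.53] M [ 0.519 -0.216 -0.094] op 13.4 q6 0.7532005694380026
(12, array([123. , 141.1, 148.7, 149.7]))
```

The upward force dropped from 3.9 to 1.5 N, so the ring is now holding the key down. I'll let go in place and then look.

```bash
python3 -m inch '{"hand":[-0.6,-0.4,-0.2,0,0,0],"offset":[[0,0,0],[0,0,0],[0,0,0],[0,0,0],[0,0,0],[0,0,0]],"twist":[0,0,0,0,0,0]}'
python3 - <<'E'
from h import *
st();c=snap('side','side7')
cv2.imwrite('pics/c7.png',cv2.resize(c['img'][110:270,180:340,::-1],(640,640),interpolation=2))
E
```

```text
time_s: 11.45
tool_pos: [511.1, 35.3, 104.1]
eef_rot: [0.042, 1.571, -2.434]
ft_force: [-0.6, 0.7, 0.5]
opening: 42.8
11.45 [511.1  35.3 104.1] F [-0.55  0.68  0.46] M [-0.018  0.021  0.018] op 42.8 q6 0.7531893197381441
```

View pics/c7.png

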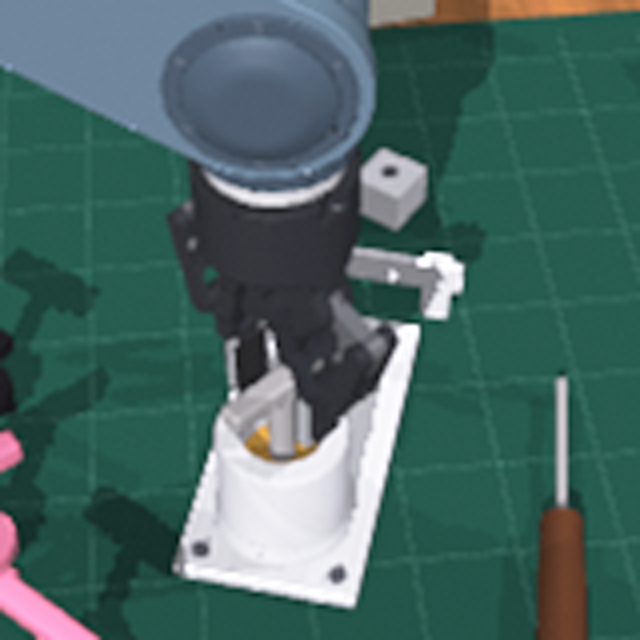

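The jaws are open and clear, and the key stays down, turned, at crop (290,410). I'll retract straight up, then move aside for the check.

```bash
python3 -m inch '{"hand":[0,0,0,0,0,0],"offset":[[-0.5,0,0],[-1.5,0,0],[-2.5,0,0],[-3.5,0,0],[-3.5,0,0],[-3.5,0,0]],"twist":[0,0,0,0,0,0]}'
python3 -c "from h import *;plan([400,-250,244],4.6)"
```

```text
time_s: 12.25
tool_pos: [510.6, 35.4, 243.2]
eef_rot: [-0.801, 1.57, 3.005]
ft_force: [0.1, -0.4, -1.4]
opening: 43.0
tool axes x,y,z rows
 [[-1.200e-03  2.000e-04 -1.000e+00]
 [ 6.171e-01 -7.869e-01 -9.000e-04]
 [-7.869e-01 -6.171e-01  9.000e-04]]
pos [510.6066485   35.37885035 243.24183358]
offset [-0.0168  3.9079  6.5784] twist 33.50185602849095 q [-0.153 -0.086  1.902 -0.     1.327  0.753]
```

```bash
python3 -m inch '{"hand":[0,0,0,0,0,0,0,0],"offset":[[0,0.7,1.2],[0,1.4,2.4],[0,2.1,3.6],[0,2.8,4.8],[0,3.5,6],[0,3.9,6.6],[0,3.9,6.6],[0,3.9,6.6]],"twist":[0,0,0,0,0,0,0,0]}'
python3 - <<'E'
from h import *
st()
for n in('top','side'):
    c=snap(n,n+'8')
    q,m=bar(c,105,150,(511,35),42)
    r=cv2.minAreaRect(q[:,:2].astype(np.float32));w=np.linalg.eigh(np.cov(q[:,:2].T))[1][:,1]
    print(n,len(q),r,'z',np.percentile(q[:,2],[50,90]),'yaw',np.degrees(np.arctan2(w[1],w[0]))%180)
    d=cv2.absdiff(c['img'],pickle.load(open(n+'0.pkl','rb'))['img']).max(2)
    cv2.imwrite(f'pics/d8{n}.png',d)
a=np.hstack([cv2.imread('pics/top8.png'),cv2.imread('pics/side8.png')]);cv2.imwrite('pics/c8.png',cv2.resize(a,(800,300)))
E
```

```text
time_s: 13.25
tool_pos: [399.4, -249.3, 242.8]
eef_rot: [-1.603, 1.568, 2.203]
ft_force: [0.7, 0.8, 0.1]
opening: 42.7
13.25 [ 399.4 -249.3  242.8] F [0.71 0.76 0.06] M [-0.012 -0.025 -0.019] op 42.7 q6 0.10566633600692588
top 241 ((510.568115234375, 34.368804931640625), (69.20768737792969, 14.169310569763184), 37.376888275146484) z [122.15331777 124.27438799] yaw 37.18038812226598
side 275 ((511.0166931152344, 35.64772033691406), (70.20563507080078, 15.63001823425293), 38.0206184387207) z [121.7829027  123.61886968] yaw 36.91284656914823
```

View pics/c8.png

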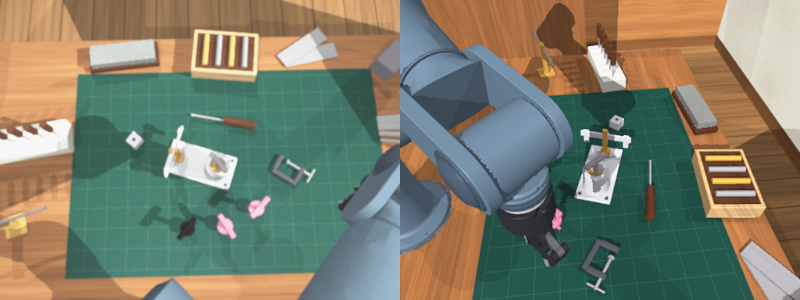

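Run:
```python
from h import *
a=pickle.load(open('top0.pkl','rb'));b=pickle.load(open('top8.pkl','rb'))
for n,(u0,u1,v0,v1) in dict(block=(158,190,165,196),driver=(240,332,142,168),clamp=(343,408,194,240),black=(226,255,276,308),pink1=(274,305,272,308),pink2=(315,350,249,282)).items():
    f=lambda c:cv2.GaussianBlur(cv2.cvtColor(c['img'][v0:v1,u0:u1],6+1),(3,3),0).astype(np.float32)
    print(n,np.round(cv2.phaseCorrelate(f(a),f(b)),2) if 0 else cv2.phaseCorrelate(f(a),f(b)))
c=snap('top','top9');q,m=bar(c,105,150,(511,35),42);print(np.median(q[:,2]))
print(arm.job_done());st()
```

```text
block ((0.02307278495871401, 0.0706673708602441), 0.8397885328158736)
driver ((-0.031141794942406875, 0.5453162260305913), 0.9891115447253357)
clamp ((-0.009140647880762742, 0.15932124075347787), 0.9415550427856269)
black ((0.016976434219809988, -0.1310338438908012), 0.9283778751889865)
pink1 ((0.0913548444933241, -0.18620647894467268), 0.8512746964891752)
pink2 ((0.048582527752550675, 0.036459998825272066), 0.9674499167336358)
122.18766395521457
the job is handed in; nothing more can be done
None
the job is handed in; nothing more can be done
```

The key is locked: it stayed down by itself after I let go, and I handed the job in at about 13 s.

- **Passing the ring:** I gripped the steel and brass key by its crossbar and pressed lightly. The lugs were already lined up with the notches, so the key went through without any back-and-forth turning. Force stayed at or below 4.7 N, about what the spring plunger alone would give.
- **Locking turn:** I pressed about 21 mm and turned about 35° until I felt a stop. I then backed off 1.5°, eased the key up until the ring held it, and released.
- **Final checks:** The top of the bar stands at 122 mm, so its middle is at 115 mm, the locked height. It had not moved about 2 s after release, with the robot clear.
- **Other things on the bench:** All shifted less than 0.2 px between pictures, except the screwdriver, which read 0.55 px. The arm never went near it, so I take that to be shadow.

**Disagreements:**
- The stop came at about 35° rather than 45°. The most likely reason is that the key entered the notches off-centre, but I did not check this.
- The twisting moment at the stop briefly reached 0.31 Nm, just over the 0.3 Nm that can drag the ring. I backed off at once.

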